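Square a cake tin into the corner of the sloping date-coding rest

ROBOT

A 6-joint arm with a two-finger parallel gripper is mounted at the origin on the work surface. World frame = base frame: x ahead of the robot, y to its left, z up, the work surface at z = 0. Lengths are in m, angles in degrees, forces in N, time in s.
With the tool pointing down it reaches from about 0.25 to 0.775 m from the base axis. Payload 8.9 kg.
Tool frame: the origin (TCP) lies at the very end of the fingers, on their centre line; the grasp point (between the pads) lies 19 mm behind it; y points along the fingers, z is the direction in which the jaws open and shut, and the axes are right-handed (so a half turn about y gives the same grasp; the last joint's range is limited). The gripper opens to 85 mm and grips with 20 to 120 N. Pads are 22 mm wide; open, the fingers measure 114 mm over their backs; the gripper's body (76 mm by 85 mm) begins 54 mm behind the grasp point. The pads swing forward as they close: fully open they stand 13 mm farther back than shut.
Start: joints at [60.774, 16.656, -8.789, 64.555, 0, 82.019], TCP at [0.19, 0.489, 0.231] pointing down, gripper open.
Joint ranges: [-144.48, 144.48], [-52.06, 99.96], [-74.48, 78.29], [-112.23, 115.85], [-86.99, 84.42], [-180, 180]. Speed limits (degrees/s): [127.2, 127.2, 159.86, 180, 180, 180].

INTERFACE

Orientations are given as a 3x3 rotation matrix whose columns are the frame's x, y, z axes.
In Python, from plant import monitor, camera, get_calibration, manip, finder gives the robot as it stands.
- The arm moves only by the tool drive_tool, never from a script. Its argument "increments" is a list of rows, each a list of 3 entries, a list of its own where there are three numbers: the shift along the tool's x, y, z in units of 30 mm (1.0 is 30 mm), then the turn, a rotation vector about the tool's x, y, z in units of 8 degrees (1.0 is 8 degrees), then the finger opening in mm, from 0 to 85.4. A call has 1 to 12 rows; each row is the pose to reach, as a shift and turn from the pose commanded when the call began, along the tool's axes at that moment; what a row does not reach only later rows make up. A row lasts 1/10 s, in which the tool goes at most 50 mm and 8.59 degrees, less where a joint would pass 70% of its speed; a pose out of reach is approached as far as the arm can. A call with a gripper value outside its range is refused whole. The fingers move at their own pace and stop on an object; the grip force is fixed at half the most. Time passes only in rows, so rows that repeat a pose let the fingers close. It gives the time, the measured TCP pose, the force and the opening at its end, in the units of the state.
- monitor.state(): the state, without advancing time (a new reading comes with each control period).
- camera(name): name is "side" or "top"; returns the picture (384x512x3 uint8, red, green, blue); there is no depth.
- get_calibration(name): a dict with "K" (3x3 intrinsics, pixels), "k1" (the pictures are not rectified: a ray, as slopes to the right and down, at radius r is drawn at 1 + k1 r^2 times it, then the intrinsics apply), "pose" (4x4, takes a point from camera to world coordinates). Camera axes: x right, y up, looking along -z (the intrinsics and any distortion apply to the point x, -y, -z); pixel columns grow to the right and rows downward; lengths in m; the calibration is good to about 2 mm. A picture is of the moment at which its call begins. get_calibration takes no time and is no camera call.
- manip.finish_job(): hands the job in, once; it reports no verdict.
Trained networks look in the newest picture that a camera, given by its name, has taken for a name from the list of things; names that differ only in an ending like _2 or _b are one class to them, and where a whole thing is asked for, a point or a joint stands for the part that bears it (a point fixed in the world has none). Each returns a list of dicts, best first, with "score" (0 to 1); they miss things now and then, are a little off and sometimes report something else, mostly with a low value. They report only what shows in the picture. A call takes as long as a camera call.
- finder.find_in(camera, name): "uv" ([column, row] in pixels, amid what is visible of it).
- finder.cut_out(camera, name): "region" (384x512 bool, what is visible of it) and "uv" ([column, row] in pixels, amid what is visible of it).
The state is a dict: "clock": time; "qpos": joint angles; "qvel": joint speeds; "joint_torque": joint torques, N m; "position": TCP position; "orientation": TCP orientation; "wrist_force": force on the tool from outside, world axes, zero at the start; "wrist_torque": the same for the moment, N m; "gripper_width": finger opening in m.
Only numpy, scipy, OpenCV 4.12 (cv2) and the standard library are available. Lean on these libraries where they do the work, as an engineer would, in place of code of your own. Each camera call takes 0.05 s, during which the arm holds its last target. There are 200 camera calls.

TASK

Lift the red cake tin out of the wooden tray and lay it on the sloping steel plate with its length running up the slope, well short of the stop, then let go so that it slides down end-on against the low blue rail by itself. Then nudge it along the rail until it sits square in the corner, right up against the black pad with the yellow feeler pin pushed right in, pressing gently because the stop is a delicate one, and take the hand away. Leave the other tins, the loaves and the tools where they are.

Things in the scene. Friction and masses are not known exactly. Their poses are not given: they have to be found in the camera images.
- red_tin: the closed red steel cake tin, 58 mm (its x, the width to grip) by 90 mm (its y, its length) by 38 mm high (z), about 0.3 kg; origin at the centre of its underside. It lies flat on the floor of the wooden tray, at one of two places 110 mm apart
- tray: fixed low wooden tray, 270 mm (x) by 170 mm (y) outside; origin at the centre of its underside; floor 8 mm thick, so the tins stand 8 mm above the table; side walls 10 mm thick, top 22 mm above the table
- slope: fixed sloping steel plate of the coding rest, leaning about 22 degrees down to its low rail and 5 degrees down to its stop. Origin on the plate's surface at the foot of the rail's inner face, half way along it; x up the slope, y along the rail to the stop, z out of the plate. Plate: x 0 to 193 mm, y -130 to +130 mm. Blue rail: on the -x side, 12 mm thick and 12 mm above the plate
- plate_mid (a point): a point of the plate's surface, at x = 105 mm, y = -45 mm of the slope (axes as the slope's): a good place for a tin. Friction of the plate is about 0.22 and varies: a tin let go slides down to the rail of its own weight, drifts up to about 25 mm towards the stop and stays where it meets the rail (one that hesitates needs a light tap). Lying end-on against the rail its origin is at x = 45 mm, z = 0 of the slope
- stop_near (a point): the point x = 45 mm, y = 40 mm, z = 16 mm of the slope: the nearest place of the stop's pad. The stop (blue block 75 mm wide, 37 mm high, grey head 47 mm high behind it) is clamped so that the pad's face lies anywhere at y = 40 to 80 mm: not reported, see or feel it. The black pad (x = 17 to 73 mm, z = 3 to 31 mm) gives 1 mm for each 4 N and springs back; pushing with over 15 N is too much
- feeler (a joint): travel of the yellow feeler pin (8 mm across, at x = 45 mm, z = 16 mm of the slope) in the pad of the stop, m: 0 standing 5 mm out of the pad's face, 0.005 pushed in flush by a tin that lies against the pad; its spring is only about 0.2 N and a tin left there stays there
- blue_tin: bystander: a blue tin of the same size in the tray's other place; origin at the centre of its underside
- green_tin: bystander: a green tin of the same size on the table; origin at the centre of its underside
- iced_loaf: bystander: round iced loaf, 84 mm across, about 78 mm high, standing on the table; origin under its centre
- plain_loaf: bystander: round plain loaf, 84 mm across, 72 mm high, standing on the table; origin under its centre
- jar: bystander: amber jar, 56 mm across, 85 mm high, standing on the table; origin under its centre
- brush: bystander: pastry brush lying on the table, about 200 mm long
- scraper: bystander: steel dough scraper with a wooden grip lying on the table, about 105 by 120 mm

How it is judged (in metres and radians):
On the way, in this order (a step that is already met when the one before it is completed fails the run):
1. the red tin has been let go on the slope and lies at rest with its short end against the low rail (x of red_tin in the frame of slope between 0.036 and 0.0485 m and z of red_tin in the frame of slope below 0.004 m and angle between the y axis of red_tin and the x axis of slope, either way round below 0.08 rad and linear speed of red_tin below 0.02 m/s and contact force between the fingers and red_tin below 0.05 N), for 0.2 s.
2. the red tin sits in the corner, against the rail and the pad, feeler pushed in (value of joint feeler above 0.0035 m and x of red_tin in the frame of slope below 0.0475 m and z of red_tin in the frame of slope below 0.003 m), for 0.2 s.
At the end, for the whole second after the job is handed in: the red tin lies at rest flat on the sloping plate in the corner: short end against the low rail within 2.5 mm, square within 0.05 rad, and the feeler pushed in at least 3.5 of its 5 mm (tin within 1.5 mm of the pad), released (all of step 2 and x of red_tin in the frame of slope above 0.036 m and z of red_tin in the frame of slope above -0.004 m and angle between the y axis of red_tin and the x axis of slope, either way round below 0.05 rad and linear speed of red_tin below 0.01 m/s); the robot touches nothing.
It fails at once if the tin is pressed against the coding rest with more than 25 N while it pushes the feeler in (value of joint feeler above 0.002 m and contact force between red_tin and slope above 25 N).
It fails at once if the red tin falls freely from more than 30 mm above the plate (z of red_tin in the frame of slope above 0.03 m and contact force between red_tin and anything else below 0.001 N and height (world z) of red_tin above 0.04 m and horizontal distance between red_tin and slope below 0.25 m).
It fails at once if a bystander is moved by more than 30 mm (distance of any of blue_tin, green_tin, iced_loaf, plain_loaf, jar, brush, scraper from where it was at the start of the episode above 0.03 m).
It also fails if it takes over 64 s, if anything falls off the work surface, if the arm or the gripper's body presses on something with over 40 N, if the wrist force passes 120 N, or if a joint passes its speed limit or range.

## Working session

There is one attempt and no reset: what is moved stays moved. The work goes in short steps, Python scripts to look and compute and a tool call to move; the robot and the scene stay as the last step left them, time stands still between calls to the robot, and variables do not carry over. Pictures are saved under pics/ and viewed, about 8 in all and at most 12, crops included, and the job is handed in when it is done.

Besides the shell and the picture viewer there is one more tool, called after ">>>" as name([rows], argument=value, ...), one row to a line, values as JSON. drive_tool: Moves the arm, as the interface text tells. Its arguments: {"type":"object","properties":{"increments":{"type":"array","items":{"type":"array"}}},"required":["increments"]}

```bash
ls; mkdir -p pics; python3 - <<'E'
from plant import monitor, camera, get_calibration, manip, finder
import cv2,numpy as np
np.set_printoptions(precision=4,suppress=True)
s=monitor.state();print(s['clock'],s['position'],s['orientation'],s['gripper_width'])
for c in['side','top']:
    im=camera(c);cv2.imwrite(f'pics/{c}0.png',im[...,::-1])
    g=get_calibration(c);print(c,g)
    for n in['red_tin','blue_tin','slope','tray','feeler']:
        print(n,[(np.round(d['uv'],1),round(d['score'],2)) for d in finder.find_in(c,n)][:3])
E
```

```text
pics
0.0 [0.19   0.4889 0.2308] [[ 0.932  -0.0006  0.3624]
 [-0.3624 -0.0011  0.932 ]
 [-0.0002 -1.     -0.0013]] 0.08574914198057078
side {'K': array([[410.8412,   0.    , 258.1586],
       [  0.    , 410.8412, 191.5506],
       [  0.    ,   0.    ,   1.    ]]), 'k1': -0.12911237996069166, 'pose': array([[ 0.8175,  0.4423, -0.3688,  0.0433],
       [-0.5759,  0.6328, -0.5176, -0.7077],
       [ 0.0044,  0.6356,  0.772 ,  1.1724],
       [ 0.    ,  0.    ,  0.    ,  1.    ]])}
red_tin [(array([269.5, 260.4]), 0.87), (array([283.1, 262.9]), 0.59)]
blue_tin [(array([301.2, 254.9]), 0.87)]
slope [(array([224. , 169.5]), 0.73), (array([180.2, 133.5]), 0.56)]
tray [(array([284.8, 262.1]), 0.97)]
feeler []
top {'K': array([[492.0125,   0.    , 258.0843],
       [  0.    , 492.0125, 188.0812],
       [  0.    ,   0.    ,   1.    ]]), 'k1': -0.15018504632854518, 'pose': array([[ 0.0044,  0.996 , -0.0889,  0.4124],
       [-0.9999,  0.0053,  0.0101,  0.0326],
       [ 0.0105,  0.0889,  0.996 ,  1.5861],
       [ 0.    ,  0.    ,  0.    ,  1.    ]])}
red_tin [(array([325.6, 220. ]), 0.61)]
blue_tin [(array([332.8, 183.3]), 0.6)]
slope [(array([204.7, 192.7]), 0.84)]
tray []
feeler [(array([204.5, 192.8]), 0.41)]
```

```bash
python3 - <<'E'
import cv2,numpy as np
a=cv2.imread('pics/side0.png')[90:310,130:370];b=cv2.imread('pics/top0.png')[110:270,120:390]
cv2.imwrite('pics/s1.png',cv2.resize(a,None,fx=2.7,fy=2.7,interpolation=3));cv2.imwrite('pics/t1.png',cv2.resize(b,None,fx=2.9,fy=2.9,interpolation=3))
E
```

```text
(no output)
```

View pics/s1.png

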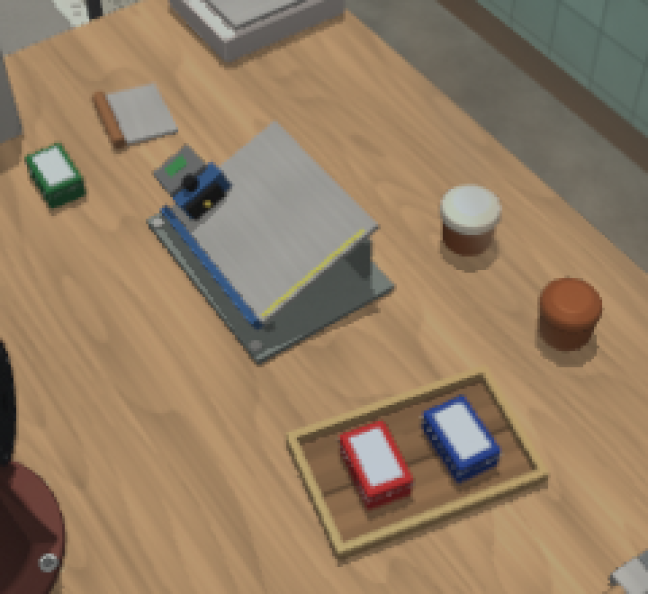

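View pics/t1.png

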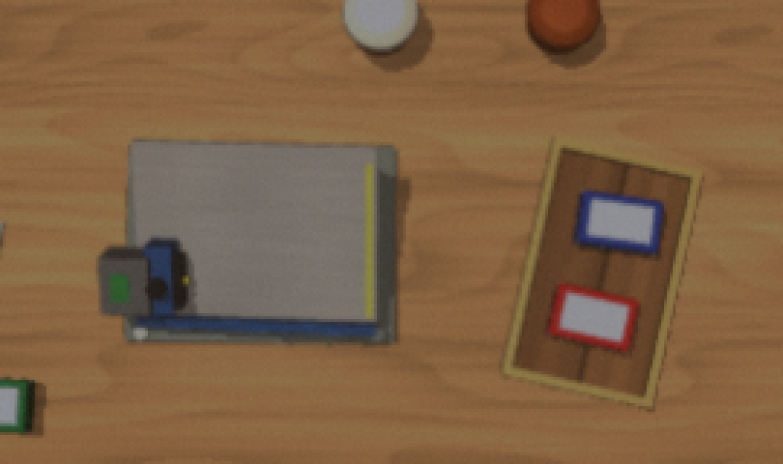

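The side picture shows the red tin at about (269,261), to the left of the blue one in the tray, and the slope with its blue rail on the robot's side. The stop is at the +y end, with the yellow pin at about (207,165). In the top view the tin is at about (325,219) and the plate corners are clear. Next I fit the poses.

```bash
cat > h.py <<'E'
from plant import monitor, camera, get_calibration, manip, finder
import cv2,numpy as np
from scipy.optimize import least_squares
from scipy.spatial.transform import Rotation as R
np.set_printoptions(precision=4,suppress=True)
CAL={c:get_calibration(c) for c in('side','top')}
def proj(c,P):
    g=CAL[c];T=np.linalg.inv(g['pose']);p=np.atleast_2d(P)@T[:3,:3].T+T[:3,3]
    s=np.c_[p[:,0]/-p[:,2],-p[:,1]/-p[:,2]];s=s*(1+g['k1']*(s**2).sum(1,keepdims=True))
    return s*g['K'][0,0]+g['K'][:2,2]
def ray(c,uv):
    g=CAL[c];d=(np.asarray(uv,float)-g['K'][:2,2])/g['K'][0,0];s=d.copy()
    for _ in range(10): s=d/(1+g['k1']*(s@s))
    return g['pose'][:3,3],g['pose'][:3,:3]@[s[0],-s[1],-1]
def onplane(c,uv,n,d):   # n.p=d
    o,r=ray(c,uv);n=np.asarray(n,float);return o+r*(d-n@o)/(n@r)
def tri(a,b):
    return least_squares(lambda p:np.r_[proj('side',p)[0]-a,proj('top',p)[0]-b],[.4,0,.05])
E
cat > fit.py <<'E'
from h import *
lab={}
for c,box,in [('side',(255,242,287,285)),('top',(300,200,345,240))]:
    im=cv2.imread(f'pics/{c}0.png');hsv=cv2.cvtColor(im,cv2.COLOR_BGR2HSV).astype(int)
    u0,v0,u1,v1=box;m=np.zeros(im.shape[:2],np.uint8)
    m[v0:v1,u0:u1]=((hsv[...,1]<60)&(hsv[...,2]>110))[v0:v1,u0:u1]
    n,l,st,ce=cv2.connectedComponentsWithStats(m);i=1+st[1:,4].argmax();lab[c]=ce[i]
    cs=max(cv2.findContours((l==i).astype(np.uint8),0,1)[0],key=len)[:,0]
    P=np.array([onplane(c,q,[0,0,1],.046)[:2] for q in cs])*1000
    (a,b),(w,h),t=cv2.minAreaRect(P.astype(np.float32));print(c,ce[i],st[i],'rect',a,b,w,h,t)
r=tri(lab['side'],lab['top']);print('label',r.x,r.fun)
# slope
S=[((274,123),(.193,.13,0)),((378,228),(.193,-.13,0)),((160,207),(-.012,.13,.012)),((258,326),(-.012,-.13,.012))]
Tp=[((132,141),(.193,.13,0)),((376,150),(.193,-.13,0)),((376,333),(-.012,-.13,.012))]
ob=[('side',(np.array(q)+.5)/2.7-.5+[130,90],p) for q,p in S]+[('top',(np.array(q)+.5)/2.9-.5+[120,110],p) for q,p in Tp]
f=lambda x:np.concatenate([proj(c,R.from_rotvec(x[3:]).apply(p)+x[:3])[0]-q for c,q,p in ob])
r=least_squares(f,[.35,.1,.05,0,-.38,0]);M=R.from_rotvec(r.x[3:]).as_matrix()
print('slope',r.x[:3],'\n',M,r.fun.reshape(-1,2),'tilt x,y',np.degrees(np.arcsin(M[2,:2])))
E
python3 fit.py
```

```text
side [268.7886 258.8862] [260 249  19  21 246] rect 450.8871765136719 -194.65823364257812 69.82511901855469 39.366024017333984 77.1485366821289
top [324.3962 218.8538] [313 211  23  17 260] rect 453.993408203125 -191.74624633789062 68.13490295410156 37.73198318481445 77.17035675048828
label [ 0.4539 -0.1925  0.039 ] [ 0.1128 -0.0156 -0.0559  0.0991]
slope [0.4533 0.1735 0.033 ] 
 [[ 0.9272  0.0228 -0.3739]
 [-0.0016  0.9984  0.0568]
 [ 0.3746 -0.0521  0.9257]] [[ 0.1505 -0.7847]
 [ 0.5319 -0.0793]
 [-0.1658  0.9795]
 [-1.6326  0.5783]
 [-0.121   0.0353]
 [ 0.3745 -1.4501]
 [-0.1803  0.2495]] tilt x,y [22.0006 -2.9852]
```

```bash
cat >> fit.py <<'E'
def pose(x):
    M=(R.from_euler('z',x[3])*R.from_euler('y',-np.radians(22))*R.from_euler('x',-np.radians(5))).as_matrix();return M,x[:3]
def f2(x):
    M,t=pose(x);return np.concatenate([proj(c,M@np.array(p)+t)[0]-q for c,q,p in ob])
r=least_squares(f2,[.45,.17,.04,0],loss='soft_l1');M,t=pose(r.x);print('cons',r.x,'\n',M,f2(r.x).reshape(-1,2))
np.savez('slope.npz',M=M,t=t)
pin=(np.array([207,204])+.5)/2.7-.5+[130,90]
q=least_squares(lambda y:proj('side',M@np.array([.045,y[0],.016])+t)[0]-pin,[.05]);print('pin y',q.x,q.fun)
pin=(np.array([185,281])+.5)/2.9-.5+[120,110]
q=least_squares(lambda y:proj('top',M@np.array([.045,y[0],.016])+t)[0]-pin,[.05]);print('pin y top',q.x,q.fun)
for c,k,o in(('side',2.7,(130,90)),('top',2.9,(120,110))):
    im=cv2.imread(f'pics/{c[0]}1.png')
    for poly in ([(0,-.13,0),(.193,-.13,0),(.193,.13,0),(0,.13,0)],[(-.012,-.13,.012),(0,-.13,.012),(0,.13,.012),(-.012,.13,.012)]):
        uv=(proj(c,np.array(poly)@M.T+t)-o+.5)*k-.5
        cv2.polylines(im,[np.int32(uv.round())],True,(0,255,0),1)
    tx,ty=np.array([-.22,-.975]),np.array([.975,-.22]);ctr=np.array([.4535,-.1925])
    uv=(proj(c,[[*(ctr+a*.045*tx+b*.029*ty),.046] for a,b in((1,1),(1,-1),(-1,-1),(-1,1))])-o+.5)*k-.5
    cv2.polylines(im,[np.int32(uv.round())],True,(0,255,0),1)
    cv2.imwrite(f'pics/{c}_ov.png',im if c=='top' else im)
a,b=cv2.imread('pics/side_ov.png')[100:520,100:580],cv2.imread('pics/top_ov.png')[100:420,90:720]
b=cv2.resize(b,(480,int(320*480/630)));cv2.imwrite('pics/ov.png',cv2.resize(np.vstack([a,b]),None,fx=.89,fy=.89) if 0 else np.vstack([a,b])[:600])
E
python3 fit.py | tail -22
```

```text
slope [0.4533 0.1735 0.033 ] 
 [[ 0.9272  0.0228 -0.3739]
 [-0.0016  0.9984  0.0568]
 [ 0.3746 -0.0521  0.9257]] [[ 0.1505 -0.7847]
 [ 0.5319 -0.0793]
 [-0.1658  0.9795]
 [-1.6326  0.5783]
 [-0.121   0.0353]
 [ 0.3745 -1.4501]
 [-0.1803  0.2495]] tilt x,y [22.0006 -2.9852]
cons [0.4532 0.1729 0.0327 0.0046] 
 [[ 0.9272  0.0281 -0.3736]
 [ 0.0042  0.9963  0.0854]
 [ 0.3746 -0.0808  0.9237]] [[ 0.2803 -0.0912]
 [ 0.2297 -0.7681]
 [ 0.1695  1.7511]
 [-1.8885  0.1161]
 [ 0.0433  0.0626]
 [ 0.1144 -1.3361]
 [-0.1575  0.5068]]
pin y [0.0792] [ 0.0599 -0.0514]
pin y top [0.0751] [ 0.0123 -0.3953]
```

View pics/ov.png

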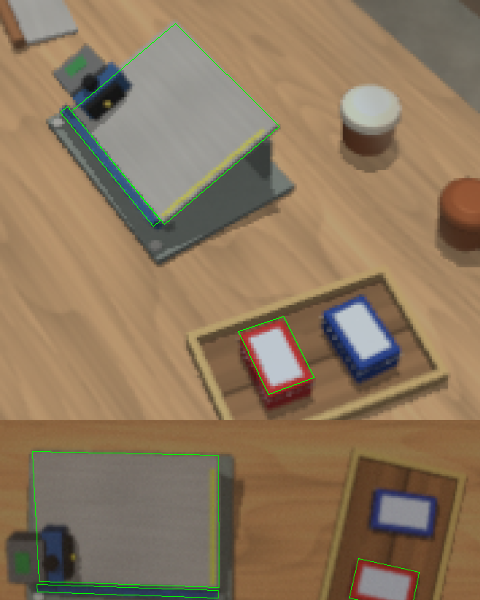

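The overlay fits the plate, the rail and the red tin's lid. The pin shows at y of about 0.077, which puts the pad face near 0.08. Next, a helper that gives the increments.

```bash
cat >> h.py <<'E'
def inc(Rt,pt,st=None):
    st=st or monitor.state();A=np.array(st['orientation']);p=np.array(st['position'])
    return np.round(A.T@(np.array(pt)-p)/.03,3),np.round(np.degrees(R.from_matrix(A.T@Rt).as_rotvec())/8,3)
zz=np.array([.975,-.2223,0]);zz/=np.linalg.norm(zz);yy=np.array([0,0,-1.]);RG=np.c_[np.cross(yy,zz),yy,zz]
import os
if os.path.exists('slope.npz'):
    _d=np.load('slope.npz');SM,ST=_d['M'],_d['t'];RP=np.c_[SM[:,0],-SM[:,2],SM[:,1]]
    sl=lambda x,y,z:SM@np.array([x,y,z])+ST
    def rep():
        s=monitor.state();print('t',s['clock'],'world',np.array(s['position']),'slope',SM.T@(np.array(s['position'])-ST),'w',s['gripper_width'],'F',np.array(s['wrist_force']),'Fs',SM.T@np.array(s['wrist_force']))
E
python3 -c "
from h import *
rep();print(inc(RG,[.454,-.1925,.16]))
for n in['jar','plain_loaf','iced_loaf']:
  camera('top');print(n,[(onplane('top',d['uv'],[0,0,1],.06),d['score']) for d in finder.find_in('top',n)][:2])"
```

```text
t 0.6 world [0.1902 0.4893 0.2313] slope [-0.1681  0.2918  0.3087] w 0.08553098861075585 F [-0.0866  0.3067  0.2465] Fs [0.0133 0.2833 0.2862]
(array([ 16.431,   2.376, -17.997]), array([ 0. , 10.2, -0. ]))
jar [(array([ 0.3255, -0.4519,  0.06  ]), 0.79)]
plain_loaf [(array([ 0.7777, -0.1501,  0.06  ]), 0.83)]
iced_loaf [(array([0.7857, 0.0404, 0.06  ]), 0.64)]
```

>>> drive_tool([
  [[16.43,0.5,-18.0],[0,10.2,0],80],
  [[16.43,0.5,-18.0],[0,10.2,0],80],
  [[16.43,0.5,-18.0],[0,10.2,0],80],
  [[16.43,0.5,-18.0],[0,10.2,0],80],
  [[16.43,0.5,-18.0],[0,10.2,0],80],
  [[16.43,0.5,-18.0],[0,10.2,0],80],
  [[16.43,0.5,-18.0],[0,10.2,0],80],
  [[16.43,0.5,-18.0],[0,10.2,0],80],
  [[16.43,0.5,-18.0],[0,10.2,0],80],
  [[16.43,0.5,-18.0],[0,10.2,0],80],
  [[16.43,0.5,-18.0],[0,10.2,0],80],
  [[16.43,0.5,-18.0],[0,10.2,0],80],
])

```text
clock: 2.1
position: [0.407, -0.0725, 0.2192]
orientation: [[-0.223, 0.001, 0.975], [-0.975, -0.0, -0.223], [-0.0, -1.0, 0.001]]
wrist_force: [1.7, 1.0, 0.1]
gripper_width: 0.0801
```

```bash
python3 -c "
from h import *
rep();print(inc(RG,[.454,-.1925,.1]))"
```

```text
t 2.1 world [ 0.407  -0.0725  0.2192] slope [ 0.026  -0.2608  0.1685] w 0.0801338773387013 F [1.7324 0.9631 0.0708] Fs [ 1.6368  1.0025 -0.4994]
(array([3.551, 3.976, 2.416]), array([-0.006, -0.005, -0.   ]))
```

>>> drive_tool([
  [[3.0,3.5,2.0],[0,0,0],80],
  [[3.0,3.5,2.0],[0,0,0],80],
  [[3.0,3.5,2.0],[0,0,0],80],
  [[3.0,3.5,2.0],[0,0,0],80],
  [[3.0,3.5,2.0],[0,0,0],80],
  [[3.0,3.5,2.0],[0,0,0],80],
  [[3.0,3.5,2.0],[0,0,0],80],
])

```text
clock: 2.8
position: [0.4456, -0.1707, 0.1153]
orientation: [[-0.221, 0.002, 0.975], [-0.975, -0.001, -0.221], [0.0, -1.0, 0.002]]
wrist_force: [0.7, -0.4, -0.0]
gripper_width: 0.0798
```

```bash
python3 -c "
from h import *
rep();print(inc(RG,[.454,-.1925,.018]))
a=cv2.resize(camera('side')[170:330,200:380],None,fx=2.5,fy=2.5,interpolation=3);b=cv2.resize(camera('top')[140:260,280:400],None,fx=3.33,fy=3.33,interpolation=3)
cv2.imwrite('pics/g.png',np.hstack([a[:399,:400],b[:399]])[...,::-1])"
```

```text
t 2.8 world [ 0.4456 -0.1707  0.1153] slope [ 0.0224 -0.3492  0.0497] w 0.07981477906655529 F [ 0.6728 -0.4389 -0.0335] Fs [ 0.6094 -0.4157 -0.3198]
(array([0.646, 3.243, 0.428]), array([-0.013,  0.008,  0.003]))
```

View pics/g.png

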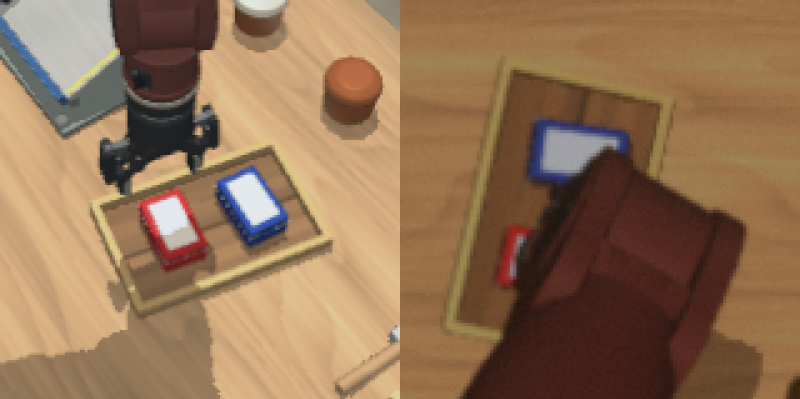

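The open gripper is lined up across the red tin (side crop, tin at about (173,230)), and the fingers clear the blue tin. Descending.

>>> drive_tool([
  [[0.65,0.6,0.43],[0,0,0],80],
  [[0.65,1.5,0.43],[0,0,0],80],
  [[0.65,2.2,0.43],[0,0,0],80],
  [[0.65,2.7,0.43],[0,0,0],80],
  [[0.65,3.0,0.43],[0,0,0],80],
  [[0.65,3.23,0.43],[0,0,0],80],
  [[0.65,3.23,0.43],[0,0,0],80],
  [[0.65,3.23,0.43],[0,0,0],80],
])

```text
clock: 3.7
position: [0.4538, -0.1933, 0.0177]
orientation: [[-0.222, 0.001, 0.975], [-0.975, -0.0, -0.222], [0.0, -1.0, 0.001]]
wrist_force: [0.3, -0.3, 0.5]
gripper_width: 0.0805
```

Now close, then lift.

>>> drive_tool([
  [[0,0,0],[0,0,0],50],
  [[0,0,0],[0,0,0],50],
  [[0,0,0],[0,0,0],50],
  [[0,0,0],[0,0,0],50],
  [[0,0,0],[0,0,0],50],
  [[0,0,0],[0,0,0],50],
  [[0,0,0],[0,0,0],50],
  [[0,0,0],[0,0,0],50],
])

```text
clock: 4.5
position: [0.4538, -0.1934, 0.018]
orientation: [[-0.222, 0.001, 0.975], [-0.975, -0.001, -0.222], [0.0, -1.0, 0.001]]
wrist_force: [-1.0, 0.7, 7.1]
gripper_width: 0.0571
```

>>> drive_tool([
  [[0,-0.5,0],[0,0,0],50],
  [[0,-1.5,0],[0,0,0],50],
  [[0,-3,0],[0,0,0],50],
  [[0,-4.5,0],[0,0,0],50],
  [[0,-5.5,0],[0,0,0],50],
  [[0,-6,0],[0,0,0],50],
  [[0,-6,0],[0,0,0],50],
  [[0,-6,0],[0,0,0],50],
])

```text
clock: 5.3
position: [0.453, -0.1929, 0.1965]
orientation: [[-0.222, -0.0, 0.975], [-0.975, 0.0, -0.222], [-0.0, -1.0, -0.0]]
wrist_force: [-0.4, 1.0, -3.3]
gripper_width: 0.0573
```

```bash
python3 -c "
from h import *
rep();print(inc(RP,sl(.105,-.045,.08)), inc(RP,sl(.105,-.045,.08)+[0,0,.04]))"
```

```text
t 5.3 world [ 0.453  -0.1929  0.1965] slope [ 0.0597 -0.3777  0.1201] w 0.057284808810089606 F [-0.358   0.9932 -3.3236] Fs [-1.5728  1.2481 -2.8512]
(array([-11.161,   1.567,  -0.276]), array([  2.025, -12.582,  -2.511])) (array([-11.161,   0.233,  -0.277]), array([  2.025, -12.582,  -2.511]))
```

>>> drive_tool([
  [[-2,0,0],[0.3,-1.05,-0.1],50],
  [[-11.16,0.2,-0.28],[2.025,-12.58,-2.51],50],
  [[-11.16,0.2,-0.28],[2.025,-12.58,-2.51],50],
  [[-11.16,0.2,-0.28],[2.025,-12.58,-2.51],50],
  [[-11.16,0.2,-0.28],[2.025,-12.58,-2.51],50],
  [[-11.16,0.2,-0.28],[2.025,-12.58,-2.51],50],
  [[-11.16,0.2,-0.28],[2.025,-12.58,-2.51],50],
  [[-11.16,0.2,-0.28],[2.025,-12.58,-2.51],50],
  [[-11.16,0.2,-0.28],[2.025,-12.58,-2.51],50],
  [[-11.16,0.2,-0.28],[2.025,-12.58,-2.51],50],
  [[-11.16,0.2,-0.28],[2.025,-12.58,-2.51],50],
  [[-11.16,0.2,-0.28],[2.025,-12.58,-2.51],50],
])

```text
clock: 6.5
position: [0.518, 0.1351, 0.1889]
orientation: [[0.929, 0.369, 0.036], [-0.004, -0.088, 0.996], [0.371, -0.925, -0.08]]
wrist_force: [-1.0, -0.4, -2.4]
gripper_width: 0.057
```

>>> drive_tool([
  [[0,0,0],[0,0,0],50],
  [[0,0,0],[0,0,0],50],
  [[0,0,0],[0,0,0],50],
])

```text
clock: 6.8
position: [0.5196, 0.1351, 0.1906]
orientation: [[0.928, 0.37, 0.046], [-0.015, -0.088, 0.996], [0.372, -0.925, -0.076]]
wrist_force: [-0.7, -0.5, -2.6]
gripper_width: 0.057
```

```bash
python3 -c "
from h import *
rep();print(inc(RP,sl(.105,-.045,.025)))
a=cv2.resize(camera('side')[90:250,140:300],None,fx=2.5,fy=2.5,interpolation=3);b=cv2.resize(camera('top')[130:250,140:260],None,fx=3.33,fy=3.33,interpolation=3)
cv2.imwrite('pics/p.png',np.hstack([a[:399,:400],b[:399]])[...,::-1])"
```

```text
t 6.8 world [0.5196 0.1351 0.1906] slope [ 0.1205 -0.0486  0.1178] w 0.057019907587280615 F [-0.66   -0.4738 -2.5748] Fs [-1.5785 -0.2825 -2.1722]
(array([-0.508,  3.094,  0.118]), array([ 0.02 , -0.133, -0.028]))
```

View pics/p.png

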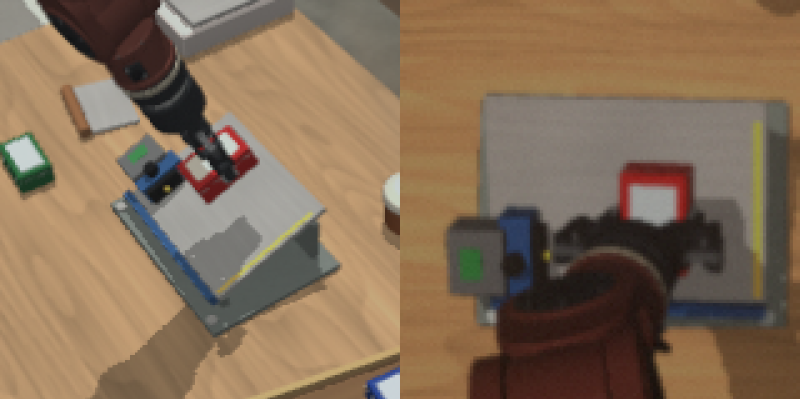

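The tin is held level with the plate with its length up the slope, about 85 mm from the stop in slope y. Lowering it with the yaw correction.

>>> drive_tool([
  [[-0.5,0.8,0.12],[0.02,-0.13,-0.03],50],
  [[-0.5,1.6,0.12],[0.02,-0.13,-0.03],50],
  [[-0.5,2.3,0.12],[0.02,-0.13,-0.03],50],
  [[-0.5,2.8,0.12],[0.02,-0.13,-0.03],50],
  [[-0.5,3.1,0.12],[0.02,-0.13,-0.03],50],
  [[-0.5,3.1,0.12],[0.02,-0.13,-0.03],50],
  [[-0.5,3.1,0.12],[0.02,-0.13,-0.03],50],
])

```text
clock: 7.6
position: [0.5405, 0.1308, 0.0996]
orientation: [[0.927, 0.375, 0.026], [0.007, -0.085, 0.996], [0.376, -0.923, -0.081]]
wrist_force: [0.2, -0.1, -3.5]
gripper_width: 0.0567
```

```bash
python3 -c "
from h import *
rep();print(inc(RP,sl(.105,-.045,.011)))"
```

```text
t 7.6 world [0.5405 0.1308 0.0996] slope [ 0.1058 -0.0449  0.0255] w 0.056727677902168684 F [ 0.1678 -0.1387 -3.5275] Fs [-1.1665  0.1515 -3.3327]
(array([-0.028,  0.484, -0.004]), array([-0.003,  0.018,  0.012]))
```

>>> drive_tool([
  [[0,0.15,0],[0,0,0],50],
  [[0,0.3,0],[0,0,0],50],
  [[0,0.36,0],[0,0,0],50],
  [[0,0.4,0],[0,0,0],50],
  [[0,0.4,0],[0,0,0],50],
])

```text
clock: 8.1
position: [0.5448, 0.1305, 0.0933]
orientation: [[0.925, 0.38, 0.024], [0.009, -0.085, 0.996], [0.381, -0.921, -0.082]]
wrist_force: [-52.1, 2.6, 80.6]
gripper_width: 0.0566
```

```bash
python3 -c "
from h import *
rep()"
```

```text
t 8.1 world [0.5448 0.1305 0.0933] slope [ 0.1075 -0.0446  0.0181] w 0.05664407643675587 F [-52.094    2.6141  80.5879] Fs [-18.1004  -5.3708  94.1199]
```

Contact came 7 mm higher than I expected, so I ease off.

>>> drive_tool([
  [[0,-0.13,0],[0,0,0],50],
  [[0,-0.13,0],[0,0,0],50],
  [[0,-0.13,0],[0,0,0],50],
])

```text
clock: 8.4
position: [0.544, 0.1305, 0.0932]
orientation: [[0.926, 0.377, 0.025], [0.008, -0.084, 0.996], [0.378, -0.922, -0.081]]
wrist_force: [-16.1, 3.2, 24.4]
gripper_width: 0.0569
```

```bash
python3 -c "
from h import *
rep();print(inc(RP,sl(.105,-.045,.011)))"
```

```text
t 8.4 world [0.544  0.1305 0.0932] slope [ 0.1067 -0.0446  0.0182] w 0.05690875950824064 F [-16.119    3.2229  24.3537] Fs [-5.8084  0.7903 28.7915]
(array([-0.058,  0.241, -0.013]), array([-0.008,  0.022,  0.028]))
```

>>> drive_tool([
  [[0,-0.04,0],[0,0,0],50],
  [[0,-0.04,0],[0,0,0],50],
])

```text
clock: 8.6
position: [0.5432, 0.1303, 0.093]
orientation: [[0.926, 0.376, 0.025], [0.007, -0.085, 0.996], [0.376, -0.923, -0.081]]
wrist_force: [-4.7, 0.6, 5.0]
gripper_width: 0.057
```

>>> drive_tool([
  [[0,0,0],[0,0,0],85],
  [[0,0,0],[0,0,0],85],
  [[0,-0.1,0],[0,0,0],85],
  [[0,-0.1,0],[0,0,0],85],
  [[0,-0.1,0],[0,0,0],85],
  [[0,-0.1,0],[0,0,0],85],
  [[0,-0.1,0],[0,0,0],85],
  [[0,-0.1,0],[0,0,0],85],
  [[0,-0.1,0],[0,0,0],85],
  [[0,-0.1,0],[0,0,0],85],
])

```text
clock: 9.6
position: [0.5418, 0.1304, 0.0956]
orientation: [[0.927, 0.375, 0.025], [0.007, -0.085, 0.996], [0.376, -0.923, -0.082]]
wrist_force: [-0.5, -0.1, -0.1]
gripper_width: 0.0849
```

```bash
cat > look.py <<'E'
from h import *
import sys
rep()
s=camera('side');t=camera('top')
for c,o in(('side',s),('top',t)): cv2.imwrite(f'pics/{c}_l.png',o[...,::-1])
a=cv2.resize(s[90:250,140:300],None,fx=2.5,fy=2.5,interpolation=3);b=cv2.resize(t[130:250,140:260],None,fx=3.33,fy=3.33,interpolation=3)
cv2.imwrite(f'pics/{sys.argv[1]}.png',np.hstack([a[:399,:400],b[:399]])[...,::-1])
# red-tin label on the plane z=38 mm of the slope
for c,im in(('side',s),('top',t)):
    h=cv2.cvtColor(im,cv2.COLOR_RGB2HSV).astype(int)
    red=(((h[...,0]<8)|(h[...,0]>172))&(h[...,1]>150)&(h[...,2]>80)).astype(np.uint8)
    uv=np.argwhere(red)[:,::-1];P=np.array([SM.T@(onplane(c,q,SM[:,2],SM[:,2]@ST+.038)-ST) for q in uv])
    k=(abs(P[:,0]-.1)<.12)&(abs(P[:,1])<.13);P=P[k]*1000
    if len(P)>5: print(c,len(P),'red x',np.percentile(P[:,0],[1,99]),'y',np.percentile(P[:,1],[1,99]),cv2.minAreaRect(P[:,:2].astype(np.float32)))
E
python3 look.py q1
```

```text
t 9.6 world [0.5418 0.1304 0.0956] slope [ 0.1055 -0.0449  0.0214] w 0.08493141848866381 F [-0.5061 -0.096  -0.0743] Fs [-0.4975 -0.1039  0.1122]
side 218 red x [ 2.1026 88.9019] y [-81.0164  -0.9851] ((45.41312026977539, -40.79584503173828), (81.0774917602539, 88.02369689941406), 89.59064483642578)
```

View pics/q1.png

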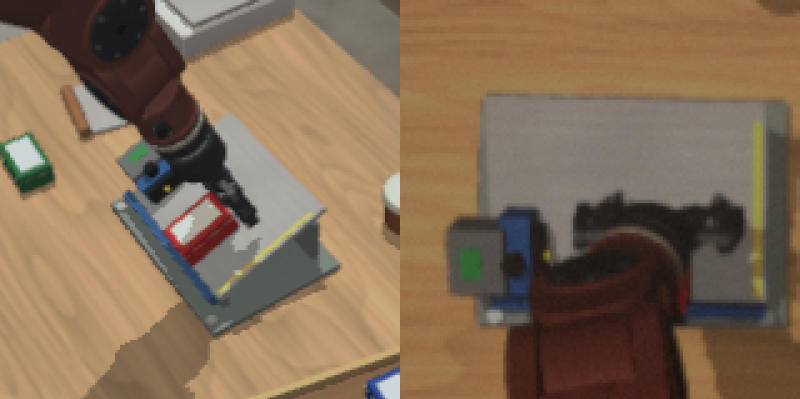

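The tin slid down end-on to the rail: it spans x 2–89 mm, square to about 0.4°, with y about −59…−1 mm. The hand is clear up-slope, but my slope frame seems about 8 mm low. I lift off, close the fingers and go to the tin's −y side.

>>> drive_tool([
  [[0,-0.8,0],[0,0,0],85],
  [[0,-2.0,0],[0,0,0],85],
  [[0,-3.0,0],[0,0,0],85],
  [[0,-3.0,0],[0,0,0],40],
  [[-1,-3.0,-0.8],[0,0,0],0],
  [[-2.1,-3.0,-1.7],[0,0,0],0],
  [[-2.1,-3.0,-1.7],[0,0,0],0],
  [[-2.1,-3.0,-1.7],[0,0,0],0],
  [[-2.1,-3.0,-1.7],[0,0,0],0],
  [[-2.1,-3.0,-1.7],[0,0,0],0],
])

```text
clock: 10.7
position: [0.4495, 0.0872, 0.1596]
orientation: [[0.926, 0.376, 0.025], [0.008, -0.085, 0.996], [0.377, -0.923, -0.081]]
wrist_force: [-0.0, -0.7, -0.5]
gripper_width: 0.0002
```

```bash
python3 look.py q2; python3 -c "
from h import *
print(inc(RP,sl(.040,-.098,.019)))"
```

```text
t 10.7 world [0.4495 0.0872 0.1596] slope [ 0.0437 -0.0958  0.1112] w 0.00021561244161174596 F [-0.0253 -0.7155 -0.5182] Fs [-0.2207 -0.6718 -0.5303]
side 209 red x [ 1.5448 87.5962] y [-81.0203  -1.5632] ((44.253108978271484, -40.99711227416992), (80.65839385986328, 87.92411041259766), 89.59064483642578)
top 220 red x [ 0.6188 95.5629] y [-59.3553  -2.6728] ((48.70697784423828, -30.803537368774414), (55.89718246459961, 97.4261474609375), 89.0177993774414)
(array([-0.116,  3.071, -0.076]), array([-0.006,  0.025,  0.014]))
```

View pics/q2.png

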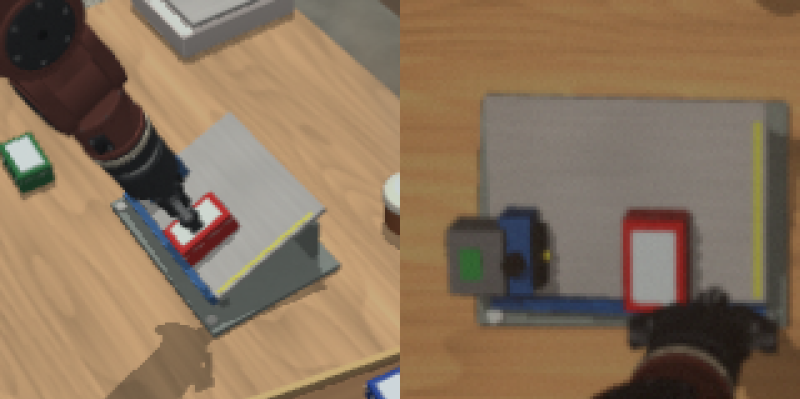

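The tin rests square against the rail at y −59…−3 mm, and the stop is about 80 mm further along. Descending beside it, with about 23 mm of clearance.

>>> drive_tool([
  [[-0.12,0.8,-0.1],[0,0,0],0],
  [[-0.12,1.6,-0.1],[0,0,0],0],
  [[-0.12,2.3,-0.1],[0,0,0],0],
  [[-0.12,2.8,-0.1],[0,0,0],0],
  [[-0.12,3.05,-0.1],[0,0,0],0],
  [[-0.12,3.05,-0.1],[0,0,0],0],
  [[-0.12,3.05,-0.1],[0,0,0],0],
])

```text
clock: 11.5
position: [0.4794, 0.0762, 0.074]
orientation: [[0.927, 0.375, 0.025], [0.008, -0.085, 0.996], [0.376, -0.923, -0.081]]
wrist_force: [0.1, -0.2, 0.2]
gripper_width: 0.0003
```

```bash
python3 -c "
from h import *
rep();print(inc(RP,sl(.040,-.078,.019)))"
```

```text
t 11.5 world [0.4794 0.0762 0.074 ] slope [ 0.0394 -0.099   0.02  ] w 0.00027809834906227047 F [ 0.0613 -0.1908  0.1941] Fs [ 0.1287 -0.204   0.1401]
(array([0.023, 0.034, 0.7  ]), array([-0.004,  0.023,  0.012]))
```

>>> drive_tool([
  [[0,0,0.25],[0,0,0],0],
  [[0,0,0.5],[0,0,0],0],
  [[0,0,0.6],[0,0,0],0],
  [[0,0,0.7],[0,0,0],0],
  [[0,0,0.8],[0,0,0],0],
  [[0,0,0.9],[0,0,0],0],
  [[0,0,1.0],[0,0,0],0],
  [[0,0,1.1],[0,0,0],0],
  [[0,0,1.2],[0,0,0],0],
  [[0,0,1.3],[0,0,0],0],
  [[0,0,1.4],[0,0,0],0],
  [[0,0,1.4],[0,0,0],0],
])

```text
clock: 12.7
position: [0.4803, 0.1183, 0.0701]
orientation: [[0.927, 0.375, 0.024], [0.008, -0.084, 0.996], [0.376, -0.923, -0.081]]
wrist_force: [-0.3, 0.3, -0.1]
gripper_width: -0.0002
```

```bash
python3 look.py q3
```

```text
t 12.7 world [0.4803 0.1183 0.0701] slope [ 0.0389 -0.0566  0.0197] w -0.00020023750999724848 F [-0.2904  0.2769 -0.0921] Fs [-0.3026  0.2752  0.0471]
side 146 red x [ 1.8816 88.0566] y [-63.5229  17.3403] ((44.94088363647461, -22.903831481933594), (81.58349609375, 86.82447052001953), 89.6304931640625)
top 152 red x [34.0724 96.9588] y [-41.1485  15.0591] ((62.89634704589844, -12.805412292480469), (55.5767936706543, 68.51668548583984), 88.84114837646484)
```

View pics/q3.png

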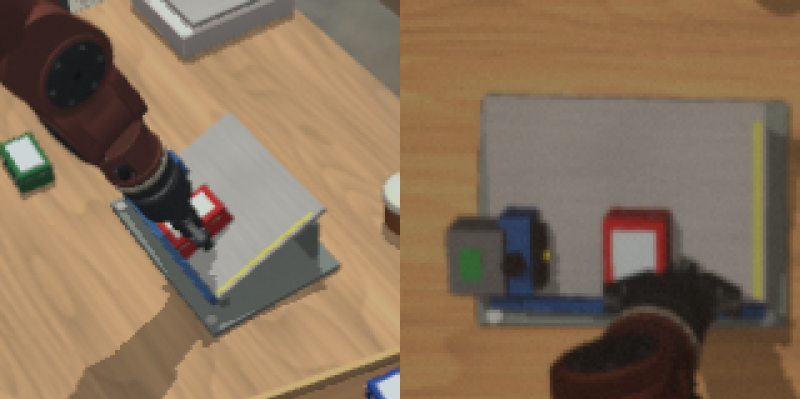

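The tin is following square, now at y about −41…+17 mm. It has about 55–60 mm to go; I push 42 mm more, then creep.

>>> drive_tool([
  [[0,0,0.12],[0,0,0],0],
  [[0,0,0.24],[0,0,0],0],
  [[0,0,0.36],[0,0,0],0],
  [[0,0,0.48],[0,0,0],0],
  [[0,0,0.6],[0,0,0],0],
  [[0,0,0.72],[0,0,0],0],
  [[0,0,0.84],[0,0,0],0],
  [[0,0,0.96],[0,0,0],0],
  [[0,0,1.08],[0,0,0],0],
  [[0,0,1.2],[0,0,0],0],
  [[0,0,1.3],[0,0,0],0],
  [[0,0,1.4],[0,0,0],0],
])

```text
clock: 14.0
position: [0.4815, 0.1599, 0.0668]
orientation: [[0.927, 0.375, 0.025], [0.007, -0.085, 0.996], [0.376, -0.923, -0.082]]
wrist_force: [0.7, -1.4, 0.1]
gripper_width: -0.0001
```

```bash
python3 look.py q4
```

```text
t 14.0 world [0.4815 0.1599 0.0668] slope [ 0.039  -0.0149  0.0198] w -7.361437249949608e-05 F [ 0.7068 -1.3856  0.0927] Fs [ 0.6841 -1.3682 -0.2969]
side 145 red x [ 2.1247 87.5356] y [-22.9198  60.4116] ((44.664730072021484, 18.419450759887695), (86.08059692382812, 84.45475769042969), 0.7451546788215637)
top 145 red x [30.9818 96.8775] y [ 1.8307 56.5887] ((62.33201599121094, 29.08363914489746), (68.58499908447266, 56.06650924682617), 0.7809205651283264)
```

View pics/q4.png

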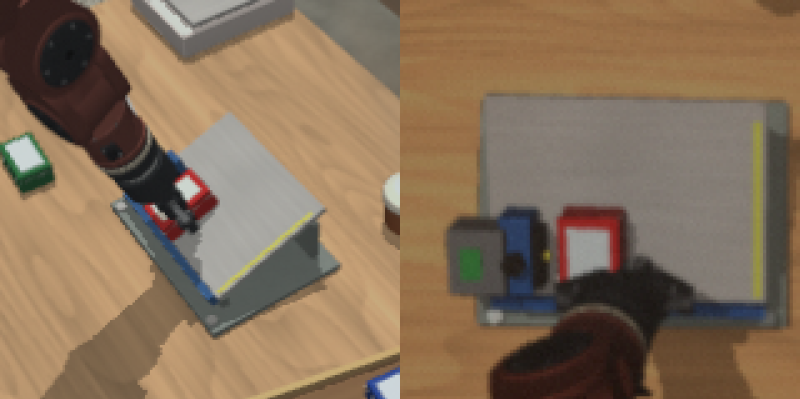

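There is still a gap of roughly 10–18 mm between the tin and the pin (top crop 557 against 547). Creeping.

>>> drive_tool([
  [[0,0,0.05],[0,0,0],0],
  [[0,0,0.1],[0,0,0],0],
  [[0,0,0.15],[0,0,0],0],
  [[0,0,0.2],[0,0,0],0],
  [[0,0,0.25],[0,0,0],0],
  [[0,0,0.3],[0,0,0],0],
  [[0,0,0.32],[0,0,0],0],
  [[0,0,0.32],[0,0,0],0],
])

```text
clock: 14.9
position: [0.4817, 0.1694, 0.066]
orientation: [[0.927, 0.375, 0.025], [0.008, -0.085, 0.996], [0.376, -0.923, -0.081]]
wrist_force: [-0.1, -1.0, -0.1]
gripper_width: 0.0001
```

>>> drive_tool([
  [[0,0,0.02],[0,0,0],0],
  [[0,0,0.04],[0,0,0],0],
  [[0,0,0.06],[0,0,0],0],
  [[0,0,0.08],[0,0,0],0],
  [[0,0,0.08],[0,0,0],0],
])

```text
clock: 15.4
position: [0.4817, 0.1717, 0.0658]
orientation: [[0.927, 0.375, 0.025], [0.007, -0.085, 0.996], [0.376, -0.923, -0.081]]
wrist_force: [0.1, -1.6, 0.1]
gripper_width: -0.0
```

```bash
python3 -c "
from h import *
rep();print(monitor.state()['joint_torque'])"
```

```text
t 15.4 world [0.4817 0.1717 0.0658] slope [ 0.0389 -0.003   0.0198] w -4.539545935769586e-05 F [ 0.0639 -1.6315  0.0563] Fs [ 0.0735 -1.6283 -0.1113]
[  0.4572 -42.7019  24.1568  -3.5432  -0.5856   0.0096]
```

>>> drive_tool([
  [[0,0,0.02],[0,0,0],0],
  [[0,0,0.04],[0,0,0],0],
  [[0,0,0.06],[0,0,0],0],
  [[0,0,0.06],[0,0,0],0],
])

```text
clock: 15.8
position: [0.4818, 0.1735, 0.0657]
orientation: [[0.927, 0.375, 0.025], [0.007, -0.085, 0.996], [0.376, -0.923, -0.081]]
wrist_force: [0.5, -1.1, -0.1]
gripper_width: -0.0
```

>>> drive_tool([
  [[0,0,0.02],[0,0,0],0],
  [[0,0,0.04],[0,0,0],0],
  [[0,0,0.06],[0,0,0],0],
  [[0,0,0.06],[0,0,0],0],
])

```text
clock: 16.2
position: [0.4818, 0.1753, 0.0655]
orientation: [[0.927, 0.375, 0.025], [0.007, -0.085, 0.996], [0.376, -0.923, -0.081]]
wrist_force: [0.2, -0.5, 0.6]
gripper_width: -0.0001
```

>>> drive_tool([
  [[0,0,0.02],[0,0,0],0],
  [[0,0,0.04],[0,0,0],0],
  [[0,0,0.06],[0,0,0],0],
  [[0,0,0.06],[0,0,0],0],
])

```text
clock: 16.6
position: [0.4819, 0.1771, 0.0654]
orientation: [[0.927, 0.375, 0.025], [0.008, -0.085, 0.996], [0.376, -0.923, -0.081]]
wrist_force: [-0.1, -1.0, 0.3]
gripper_width: -0.0003
```

>>> drive_tool([
  [[0,0,0.02],[0,0,0],0],
  [[0,0,0.04],[0,0,0],0],
  [[0,0,0.06],[0,0,0],0],
  [[0,0,0.06],[0,0,0],0],
])

```text
clock: 17.0
position: [0.4819, 0.1785, 0.0653]
orientation: [[0.927, 0.375, 0.026], [0.007, -0.086, 0.996], [0.376, -0.923, -0.082]]
wrist_force: [0.5, -4.9, 2.3]
gripper_width: -0.0001
```

```bash
python3 look.py q5
```

```text
t 17.0 world [0.4819 0.1785 0.0653] slope [0.0389 0.0037 0.0198] w -6.368156771471864e-05 F [ 0.4767 -4.9396  2.2563] Fs [ 1.2662 -5.0904  1.4839]
side 149 red x [ 2.3794 88.0885] y [-4.7748 79.7779] ((45.20567321777344, 37.98163604736328), (85.88639068603516, 86.39009857177734), 89.71568298339844)
top 148 red x [31.8887 96.3486] y [20.1207 75.7818] ((63.38498306274414, 47.68456268310547), (65.25257110595703, 56.52223205566406), 0.955008327960968)
```

View pics/q5.png

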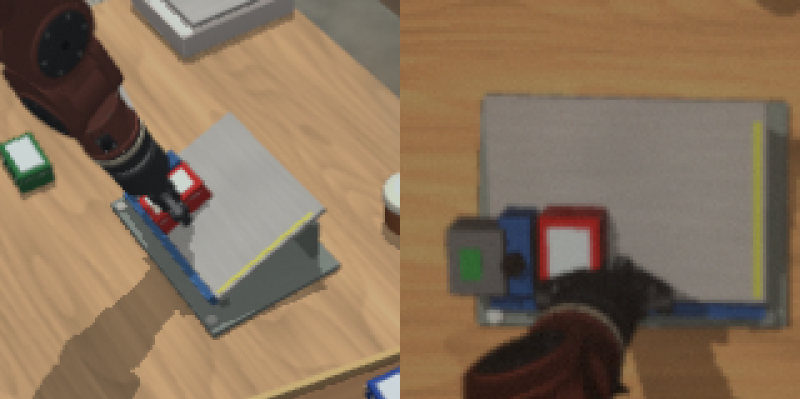

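The tin is in the corner, covering the pin and pad, with the push force up to 5 N. I press a touch more, hold, then back off slowly.

>>> drive_tool([
  [[0,0,0.015],[0,0,0],0],
  [[0,0,0.015],[0,0,0],0],
  [[0,0,0.015],[0,0,0],0],
  [[0,0,0.015],[0,0,0],0],
])

```text
clock: 17.5
position: [0.4819, 0.1788, 0.0652]
orientation: [[0.927, 0.375, 0.026], [0.007, -0.086, 0.996], [0.376, -0.923, -0.082]]
wrist_force: [0.5, -6.7, 2.8]
gripper_width: 0.0001
```

>>> drive_tool([
  [[0,0,-0.02],[0,0,0],0],
  [[0,0,-0.04],[0,0,0],0],
  [[0,0,-0.06],[0,0,0],0],
  [[0,0,-0.08],[0,0,0],0],
  [[0,0,-0.12],[0,0,0],0],
  [[0,0,-0.2],[0,0,0],0],
  [[0,0,-0.5],[0,0,0],0],
  [[0,0,-1],[0,0,0],0],
  [[0,-0.5,-1.2],[0,0,0],0],
  [[0,-2,-1.5],[0,0,0],0],
  [[0,-3.5,-2],[0,0,0],0],
  [[-2,-5,-2.5],[0,0,0],0],
])

```text
clock: 18.7
position: [0.3974, 0.1207, 0.1851]
orientation: [[0.923, 0.383, 0.027], [0.005, -0.084, 0.996], [0.384, -0.92, -0.079]]
wrist_force: [-0.3, 1.0, 0.8]
gripper_width: -0.0003
```

>>> drive_tool([
  [[-2.5,-0.8,-1],[0,0,0],0],
  [[-2.5,-0.8,-1],[0,0,0],0],
  [[-2.5,-0.8,-1],[0,0,0],0],
  [[-2.5,-0.8,-1],[0,0,0],0],
])

```text
clock: 19.1
position: [0.3144, 0.0922, 0.1772]
orientation: [[0.926, 0.377, 0.026], [0.007, -0.085, 0.996], [0.378, -0.922, -0.081]]
wrist_force: [0.1, -0.3, 0.6]
gripper_width: 0.0002
```

```bash
python3 look.py q6
```

```text
t 19.1 world [0.3144 0.0922 0.1772] slope [-0.0749 -0.096   0.1783] w 0.00015511657617384847 F [ 0.0965 -0.2743  0.5679] Fs [ 0.3011 -0.3165  0.4651]
side 219 red x [ 2.0538 87.9004] y [-5.3359 79.9594] ((44.52177429199219, 37.30771255493164), (86.28548431396484, 87.4582748413086), 89.24302673339844)
top 218 red x [ 1.2063 95.9346] y [18.4417 75.8104] ((48.44089889526367, 46.70867156982422), (56.54520797729492, 96.26188659667969), 88.12425231933594)
```

View pics/q6.png

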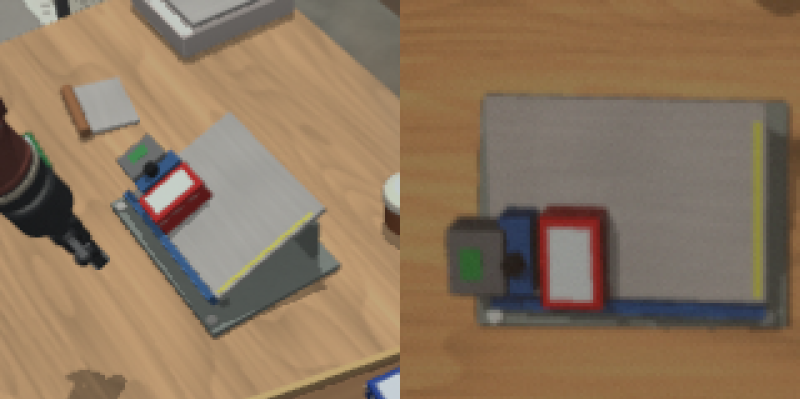

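The tin sits in the corner and the hand is clear. One finer squareness check from the label's edges before handing in.

```bash
python3 - <<'E'
from h import *
for c in('side','top'):
    im=cv2.imread(f'pics/{c}_l.png');h=cv2.cvtColor(im,cv2.COLOR_BGR2HSV).astype(int)
    red=((h[...,0]<8)|(h[...,0]>172))&(h[...,1]>150)&(h[...,2]>80)
    u=proj(c,sl(.045,.048,.045))[0].round().astype(int)
    m=np.zeros(red.shape,np.uint8);cv2.circle(m,tuple(int(v) for v in u),22,1,-1)
    m&=((h[...,1]<50)&(h[...,2]>135)).astype(np.uint8)
    n,l,st,ce=cv2.connectedComponentsWithStats(m);i=l[u[1],u[0]];uv=np.argwhere(l==i)[:,::-1]
    P=np.array([SM.T@(onplane(c,q,SM[:,2],SM[:,2]@ST+.046)-ST) for q in uv])[:,:2]*1000
    w,V=np.linalg.eigh(np.cov(P.T));print(c,i,len(P),P.mean(0),'sides',np.sqrt(12*w),'axis deg',np.degrees(np.arctan2(V[1,1],V[0,1]))%180)
rep()
E
```

```text
side 2 145 [46.1707 45.0272] sides [38.1946 68.2805] axis deg 179.45288301260481
top 1 257 [46.3382 46.0035] sides [38.1486 68.1298] axis deg 178.81384320495297
t 19.2 world [0.3152 0.0925 0.1771] slope [-0.0742 -0.0957  0.178 ] w 5.675113504158626e-05 F [-0.2853 -0.4899 -1.2738] Fs [-0.7438 -0.3932 -1.1118]
```

```bash
python3 -c "
from plant import manip,monitor
print(manip.finish_job(),monitor.state()['clock'])"
```

```text
the job is handed in; nothing more can be done
the job is handed in; nothing more can be done
```

The red tin is in the corner against the rail and the stop, the hand is away, and the job was handed in at about 19 s. No verdict came back.

**What I did:** I gripped the tin in the tray and laid it on the plate at about (105, −45) mm. It slid down to the rail by itself with about 15 mm of drift. I then nudged it along the rail with the closed fingers until it met the pad. The push peaked at about 7 N at the wrist.

**Last checks:**
- **Squareness:** the label's axis is within 0.5° (side camera) and 1.2° (top camera) of the slope direction; the limit is 2.9°.
- **Against the rail:** the tin's x extents are unchanged from when it first met the rail. The label's centre reads about x = 46 mm against a nominal 45, within the error of my frame.
- **Against the pad:** the tin's front edge did not move when I took the hand away. The feeler itself is hidden behind the tin, so I judged it only from the contact force and the missing gap.

**What disagreed:**
- The cameras put heights about 7–8 mm too low. When I set the tin down, contact came early and the wrist force rose to about 97 N (limit 120 N), and I eased off at once.
- The front edge reads y = 80 mm from the side camera and 76 mm from the top. I relied on the contact force instead.
- I made no separate measurement of the other tins, loaves and tools. Nothing looked disturbed in the crops, but they do not show all of them.

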